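# Grease the sprocket-end bearing of a conveyor jackshaft

## Task

Before the jackshaft is packed, grease the bearing at its sprocket end, and only that one: take the push-type grease gun out of its stand and press its coupler squarely onto that bearing's tilted grease nipple until it snaps on. Then keep leaning on the gun, in line with the nipple, until the sprung nozzle tube has slid at least three quarters of its stroke into the barrel. Finish like that, still holding the gun pressed home on the nipple with the spring compressed; leave the other things on the bench alone.

Things in the scene. Friction and masses are not known exactly. Their poses are not given: they have to be found in the camera images.
- jackshaft: Heavy jackshaft, does not shift: dark steel base plate 170 x 200 x 12 mm, 25 mm shaft along y (axis 48.5 mm above the bench) in two equal grey pillow-block bearings (68 mm round housings) at y = +65 mm (sprocket end) and -65 mm (free end). Dark sprocket, 74 mm across, overhangs at y = +110 mm; shaft from -115 to +147. Origin: centre of the plate's underside, z up. Both nipples lean to -x.
- drive_nipple: Brass grease nipple of the sprocket-end bearing, the one to grease: ball head 12 mm in diameter on a 6 mm neck over a 15 mm hexagon whose top is 14.5 mm below the ball's centre. Origin at the ball's centre, 54.5 mm from the shaft axis, 93 mm above the bench; z points outward along the nipple, leaning 35 degrees from vertical towards the jackshaft's -x.
- free_nipple: The same kind of nipple on the free-end bearing (away from the sprocket), 130 mm from the other along the shaft; not to be greased. Origin and axes as for the other nipple.
- stand: Grey sheet-steel stand fixed to the bench, base plate 110 x 100 x 6 mm, with an upright collar (inside diameter 40, outside 47 mm, from 75 to 100 mm above the bench) on a shelf with a 30 mm hole. The gun stands in it nose down; it comes out straight up. Origin at the centre of its underside, z up.
- gun: Push-type grease gun, 0.4 kg, round: aluminium barrel 36 mm in diameter, 100 mm long, black end cap. Origin: centre of the barrel's front end; z along the barrel to the end cap (top at +100 mm). In the stand: upright, origin 75 mm above the bench, lowest 25 mm of barrel inside the collar. In front of the barrel 30 mm of 10 mm nozzle tube, then the coupler, a 25 mm steel sleeve 34.5 mm long.
- nozzle (a joint): How far nozzle tube and coupler are pushed into the barrel: 0 m (out, at rest) to 0.018 m (fully in); 0.0135 is three quarters. Its spring is preloaded: it starts to move at about 12 N and needs about 17 N at 0.018.
- coupler_mouth (a point): Centre of the coupler's open end (bore 20 mm), 64.5 mm in front of the barrel's front end when the nozzle is out; axes as the gun's (z from the mouth towards the end cap).
- coupler_pocket (a point): Point on the coupler's axis 11.5 mm inside the mouth, where the ball's centre lies once snapped on; axes as the gun's. Three sprung jaws in the mouth meet the ball when this point is still 12 mm short of the ball's centre; about 8 N drives them over the ball, before the nozzle spring gives. Then the ball bottoms in the pocket and the jaws resist pulling off (about 8 N).
- tape_roll: Bystander: roll of clear packing tape lying flat, 100 mm in diameter, 48 mm high. Origin at the centre of its underside.
- mallet: Bystander: rubber mallet lying on the bench, black head 64 mm in diameter and 90 mm long, wooden handle 230 mm. Origin on the bench near the middle of the handle, head towards +x.
- parts_bin: Bystander: open red plastic bin 200 x 130 x 75 mm. Origin at the centre of its underside.
- marker: Bystander: black marker pen 140 mm long, lying. Origin under its middle.
There are look-alikes about, which are no part of the job. Of the things that look like the gun, the largest one is meant.

How it is judged:
On the way, in this order (a step that is already met when the one before it is completed fails the run):
1. the gun is lifted out of its stand in the gripper: the coupler's mouth is above the collar (z of coupler_mouth in the frame of stand above 0.101 m and contact force between the fingers and gun above 1 N).
2. the coupler has snapped squarely onto the sprocket-end nipple: the ball is in its pocket (within 4 mm) and the axes agree within 10 degrees (distance between coupler_pocket and drive_nipple below 0.004 m and angle between the z axis of coupler_pocket and the z axis of drive_nipple, either way round below 0.175 rad).
At the end, for the whole second after the job is handed in: The gripper holds the gun still, out of its stand; the coupler is snapped on the sprocket-end nipple (ball centre within 4 mm of the pocket point, axes within 10 degrees), the nozzle is pushed in by at least 13.3 of its 18 mm, and the gun bears on the nipple with more than 8 N (all of step 2 and value of joint nozzle above 0.0133 m and contact force between gun and drive_nipple above 8 N and contact force between the fingers and gun above 5 N and contact force between gun and stand below 0.1 N and linear speed of gun below 0.02 m/s); the arm keeps its last pose, push and grip.
It fails at once if the gun is pressed on the nipple of the other bearing (contact force between gun and free_nipple above 3 N).
It fails at once if a bystander (tape roll, mallet, bin or marker) is moved by more than 30 mm (distance of any of tape_roll, mallet, parts_bin, marker from where it was at the start of the episode above 0.03 m).
It also fails if it takes over 45 s, if anything falls off the work surface, if the arm or the gripper's body presses on something with over 40 N, if the wrist force passes 120 N, or if a joint passes its speed limit or range.

## Robot

A 6-joint arm with a two-finger parallel gripper is mounted at the origin on the work surface. World frame = base frame: x ahead of the robot, y to its left, z up, the work surface at z = 0. Lengths are in m, angles in rad, forces in N, time in s.
With the tool pointing down it reaches from about 0.3 to 1 m from the base axis. Payload 5.1 kg.
Tool frame: the origin (TCP) lies on the centre line of the jaws, within the pads' length; the fingertips stand 17 mm ahead of it and the grasp point (between the pads) lies 2 mm behind it; z points along the fingers, y is the line along which they close (so a half turn about z gives the same grasp; the last joint's range is limited). The gripper opens to 95 mm and grips with 3 to 60 N. Pads are 20 mm wide; open, the fingers measure 119 mm over their backs; the gripper's body (75 mm by 180 mm) begins 59 mm behind the grasp point.
Start: joints at [-1.236, 0.124, 1.65, -0, 1.367, -0.083], TCP at [0.264, -0.594, 0.195] pointing down, gripper open.
Joint ranges: [-2.61, 2.61], [-1.02, 2.33], [0.03, 2.71], [-1.35, 4.49], [0.32, 2.68], [-2.91, 2.91]. Speed limits (rad/s): [2.57, 2.57, 3.14, 3.14, 3.14, 3.14].

## Interface

Orientations are given as a rotation vector (axis times angle).
In Python, from rig import status, get_image, workorder gives the robot as it stands. The module is installed in compiled form; this text tells all that it offers.
- The arm moves only by the tool carry_out, never from a script. Its argument "deltas" is a list of rows, each an object of numbers: "tx", "ty", "tz": the shift along the tool's x, y, z in m; "ax", "ay", "az": the turn, a rotation vector about the tool's x, y, z in rad; "grip": the opening, from 0 (shut) to 1 (fully open). A call has 1 to 12 rows; each row shifts and turns the commanded pose from where the row before left it, along the tool's axes as they then stand; what a row does not reach is not made up. A row lasts 1/12 s, in which the tool goes at most 41.7 mm and 7.16 degrees, less where a joint would pass 70% of its speed; a pose out of reach is approached as far as the arm can. A call with a gripper value outside its range is refused whole. The fingers move at their own pace and stop on an object; the grip force is fixed at half the most. Time passes only in rows, so rows that do not move let the fingers close. It gives the time, the measured TCP pose, the force, the opening and the grip force at its end, in the units of the state.
- status.read_state(): the state, without advancing time (a new reading comes with each control period).
- get_image(name): name is "scene" or "side" or "wrist"; returns a dict with "color" (420x560x3 uint8, red, green, blue), "fovy" (degrees; the focal length in pixels is half the picture's height over the tangent of half this angle, whatever the lens; pixels are square), "cx", "cy" (the principal point, pixels), "R" (3x3) and "t" (3): a world point X has camera coordinates R X + t. Camera axes: x right, y down, z forward; pixel columns grow to the right and rows downward; lengths in m; the calibration is good to about 2 mm. A picture is of the moment at which its call begins. There is no depth.
- workorder.close_job(): hands the job in; it is judged then, once.
The state is a dict: "t": time; "joint_positions": joint angles; "qd": joint speeds; "tau": joint torques, N m; "tcp_pos": TCP position; "eef_rot": TCP orientation; "wrist_force": force on the tool from outside, world axes, zero at the start; "moment": the same for the moment, N m; "gripper_width": finger opening in m; "gripper_force": force on a finger pad.
Only numpy, scipy, OpenCV 4.12 (cv2) and the standard library are available. Lean on these libraries where they do the work, as an engineer would, in place of code of your own. Each camera call takes 0.05 s, during which the arm holds its last target. There are 200 camera calls.

## Working session

There is one attempt and no reset: what is moved stays moved. The work goes in short steps, Python scripts to look and compute and a tool call to move; the robot and the scene stay as the last step left them, time stands still between calls to the robot, and variables do not carry over. Pictures are saved under pics/ and viewed, at most 10 in all, crops included, and the job is handed in when it is done.

Besides the shell and the picture viewer there is one more tool, called after "Call:" as a command line: name --argument value ..., lists and objects as JSON in quotes. carry_out: Moves the arm, as the interface text tells. Its arguments: {"type":"object","properties":{"deltas":{"type":"array","items":{"type":"object","properties":{"tx":{"type":"number"},"ty":{"type":"number"},"tz":{"type":"number"},"ax":{"type":"number"},"ay":{"type":"number"},"az":{"type":"number"},"grip":{"type":"number"}}}}},"required":["deltas"]}

```bash
mkdir -p pics
cat > h.py <<'E'
import numpy as np, cv2, pickle
from rig import status, get_image
def shot(name,tag):
    im=get_image(name); cv2.imwrite(f'pics/{tag}.png',im['color'][:,:,::-1]); pickle.dump(im,open(f'pics/{tag}.pkl','wb')); return im
def load(tag): return pickle.load(open(f'pics/{tag}.pkl','rb'))
def K(im):
    f=im['color'].shape[0]/2/np.tan(np.radians(im['fovy'])/2); return f
def ray(im,u,v):
    f=K(im); d=np.array([(u-im['cx'])/f,(v-im['cy'])/f,1.]); R=np.array(im['R']); t=np.array(im['t'])
    d=R.T@d; return -R.T@t, d/np.linalg.norm(d)
def onz(im,u,v,z):
    o,d=ray(im,u,v); return o+d*(z-o[2])/d[2]
def tri(obs):
    A=np.zeros((3,3));b=np.zeros(3)
    for im,u,v in obs:
        o,d=ray(im,u,v);P=np.eye(3)-np.outer(d,d);A+=P;b+=P@o
    X=np.linalg.solve(A,b); return X,[np.linalg.norm((np.eye(3)-np.outer(d,d))@(X-o)) for o,d in [ray(*q) for q in obs]]
def proj(im,X):
    c=np.array(im['R'])@np.array(X)+np.array(im['t']); f=K(im); return np.array([im['cx']+f*c[0]/c[2],im['cy']+f*c[1]/c[2]])
E
python3 - <<'E'
from h import *
a=shot('scene','s0');b=shot('side','d0')
for im in(a,b): print(im['fovy'],im['cx'],im['cy'],-np.array(im['R']).T@np.array(im['t']),np.array(im['R'])[2])
print(status.read_state())
E
```

```text
47.14356241282462 279.0985883235385 208.3967333265428 [1.3970916  0.26124076 0.9637478 ] [-0.70625846 -0.19435441 -0.68075352]
46.2032373910374 275.66589742354125 212.16037892619843 [-0.25518905 -1.00502955  1.02374012] [ 0.46884811  0.65298529 -0.59480388]
{'t': 0.1, 'joint_positions': array([-1.23559427e+00,  1.24434130e-01,  1.65155211e+00, -1.82234779e-05,
        1.36749010e+00, -8.25881988e-02]), 'qd': array([ 0.00075711, -0.00125038, -0.0023238 , -0.00048411, -0.00087051,
        0.00196578]), 'tau': array([ 3.38957152e-04, -4.18881118e+01, -3.61095428e+01,  7.76950037e-02,
        4.61761176e-02, -5.74902037e-05]), 'tcp_pos': array([ 0.26350178, -0.59351246,  0.19410505]), 'eef_rot': array([-3.07146935e+00, -6.51119500e-01,  4.00304357e-04]), 'wrist_force': array([-0.57742345,  0.53668131, -0.13568905]), 'moment': array([ 0.02324007, -0.05102188,  0.02767906]), 'gripper_force': 0.0, 'gripper_width': 0.09528483245112669}
```

View pics/s0.png

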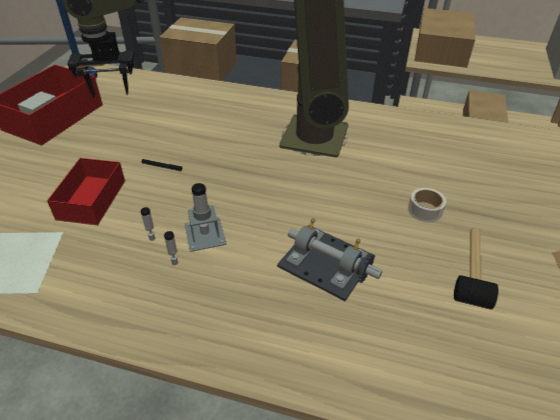

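View pics/d0.png

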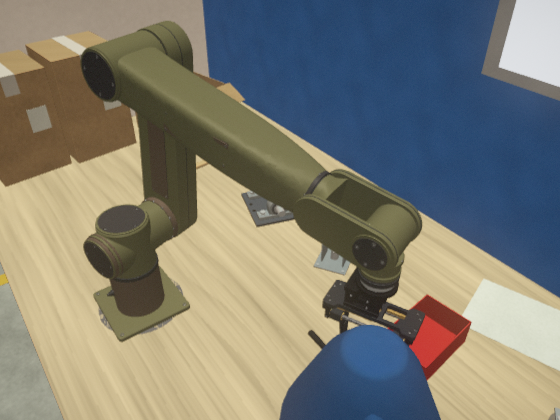

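The scene view shows the large gun in its stand (cap at 200,190) and two small look-alikes at (148,222) and (171,247). The jackshaft is at (325,258), with nipples at (312,223) and (357,243). In the side view the arm hides most of this. Next, one close crop of the scene view.

Run:
```python
from h import *
c=load('s0')['color'][:,:,::-1]
a=cv2.resize(c[205:300,270:390],None,fx=5,fy=5,interpolation=cv2.INTER_CUBIC)[:475]
b=cv2.resize(c[175:270,135:195+40],None,fx=2,fy=5,interpolation=cv2.INTER_CUBIC)
b=cv2.resize(c[175:270,180:236],None,fx=3.5,fy=5,interpolation=cv2.INTER_CUBIC)
cv2.imwrite('pics/crop0.png',np.hstack([a,b]))
print(a.shape,b.shape)
```

```text
(475, 600, 3) (475, 196, 3)
```

View pics/crop0.png

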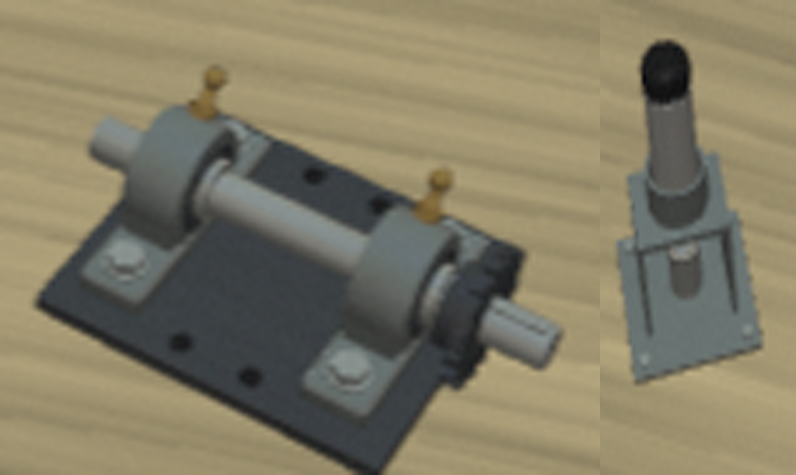

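The crop confirms the sprocket on the right-hand bearing, so the target ball is at about scene px (358.2,241) and the free ball at (312.8,220.4). Candidates for the gun: stand gun (200,200), small ones (148,222) and (171,247). I choose the largest, the one in the stand.

Run:
```python
from h import *
im=load('s0');c=im['color'].astype(int)
hsv=cv2.cvtColor(im['color'],cv2.COLOR_RGB2HSV)
D=onz(im,358.2,241,.093);F=onz(im,312.8,220.4,.093)
print('drive',D,'free',F,'sep',np.linalg.norm(D-F), 'yaw of +y', np.degrees(np.arctan2(*(D-F)[[1,0]])))
# black cap pixels
m=(c.max(2)<45).astype(np.uint8); m[:,:185]=0;m[:,225:]=0;m[:175]=0;m[215:]=0
n,l,s,ce=cv2.connectedComponentsWithStats(m);i=1+np.argmax(s[1:,4]);print(s[i],ce[i])
x,y,w,h,_=s[i]
# cap: 
# barrel axis at several rows via gray/wood discrimination
for v in range(184,222,3):
    row=hsv[v,185:235]; k=np.where((row[:,1]<70)|(row[:,2]<60))[0]+185
    print(v,k.min() if len(k) else None,k.max() if len(k) else None, end=';')
# stand base corners from crop
for u,v in [(638,381),(762,347),(735,214),(618,240)]:
    print(np.round(onz(im,180+(u-600)/3.5,175+v/5,.006),4))
for u,v in [(38,303),(375,474),(524,248),(238,112)]:
    print('plate',np.round(onz(im,270+u/5,205+v/5,.012),4))
# small guns/bystanders
for n_,u,v,z in [('small1',148,238,0),('small2',173,262,0),('marker',162,165,.005),('tape',428,198,.048),('tin',110,165,.075)]:
    print(n_,onz(im,u,v,z).round(3))
print('cap small', onz(im,146,211,.1).round(3),onz(im,169,236,.1).round(3))
```

```text
drive [0.55395464 0.23330278 0.093     ] free [0.51360379 0.1088652  0.093     ] sep 0.13081628998026 yaw of +y 72.03389478688437
[192 184  13  12 127] [198.2519685  189.19685039]
184 194 203;187 192 205;190 192 205;193 192 206;196 193 206;199 193 206;202 193 207;205 193 213;208 192 214;211 187 215;214 188 216;217 188 219;220 189 220;[ 0.6296 -0.1929  0.006 ]
[ 0.5805 -0.1108  0.006 ]
[ 0.4893 -0.1679  0.006 ]
[ 0.5351 -0.2511  0.006 ]
plate [0.6191 0.0443 0.012 ]
plate [0.6779 0.23   0.012 ]
plate [0.5124 0.2804 0.012 ]
plate [0.455  0.1137 0.012 ]
small1 [ 0.612 -0.328  0.   ]
small2 [ 0.673 -0.226  0.   ]
marker [ 0.308 -0.432  0.005]
tape [0.287 0.399 0.048]
tin [ 0.431 -0.531  0.075]
cap small [ 0.607 -0.317  0.1  ] [ 0.673 -0.221  0.1  ]
```

```bash
cat >> h.py <<'E'
from scipy.spatial.transform import Rotation as Ro
def delta(P,Rt=None):
    s=status.read_state(); R=Ro.from_rotvec(s['eef_rot']); d=R.inv().apply(np.array(P)-s['tcp_pos'])
    a=(R.inv()*Rt).as_rotvec() if Rt is not None else np.zeros(3)
    print('t',round(s['t'],2),'tcp',s['tcp_pos'].round(4),'q',s['joint_positions'].round(2),'F',s['wrist_force'].round(1),'w',round(s['gripper_width'],4),'gf',round(s['gripper_force'],1))
    print('delta mm',(d*1000).round(1),'rot',a.round(4),'rows',round(max(np.linalg.norm(d)/.0417,np.linalg.norm(a)/.125),1))
def frame(z,y):
    z=np.array(z,float)/np.linalg.norm(z); y=np.array(y,float); y-=z*(y@z); y/=np.linalg.norm(y)
    return Ro.from_matrix(np.column_stack([np.cross(y,z),y,z]))
E
python3 - <<'E'
from h import *
im=load('s0')
for v in (187.6,188.6,189.6): print(onz(im,198.9,v,.175).round(4))
G=onz(im,198.9,188.6,.175)
# collar outline check: barrel emerging from collar front: project model points
for z in (.1,.175): print(z,proj(im,[.5586,-.1807,z]).round(1))
az=np.arctan2(G[1],G[0]); print(az)
delta([G[0],G[1],.29],frame([0,0,-1],[np.cos(az),np.sin(az),0]))
E
```

```text
[ 0.5604 -0.1791  0.175 ]
[ 0.564  -0.1776  0.175 ]
[ 0.5676 -0.1761  0.175 ]
0.1 [201.7 208.8]
0.175 [198.6 187. ]
-0.30505695172155234
t 0.1 tcp [ 0.2635 -0.5935  0.1941] q [-1.24  0.12  1.65 -0.    1.37 -0.08] F [-0.6  0.5 -0.1] w 0.0953 gf 0.0
delta mm [ 443.4 -258.4  -95.3] rot [-0.0017 -0.0009 -0.8479] rows 12.5
```

Call:
carry_out --deltas '[{"tz": -0.03, "grip": 1}, {"tz": -0.04}, {"tz": -0.025, "tx": 0.01, "ty": -0.006}, {"tx": 0.034, "ty": -0.02}, {"tx": 0.034, "ty": -0.02}, {"tx": 0.034, "ty": -0.02}, {"tx": 0.034, "ty": -0.02}, {"tx": 0.034, "ty": -0.02}, {"tx": 0.034, "ty": -0.02}, {"tx": 0.034, "ty": -0.02}, {"tx": 0.034, "ty": -0.02}, {"tx": 0.034, "ty": -0.02}]'

```text
$.deltas[0]: bad value
```

Call:
carry_out --deltas '[{"tx": 0.034, "ty": -0.02}, {"tx": 0.034, "ty": -0.02}, {"tx": 0.034, "ty": -0.02}, {"az": -0.106}, {"az": -0.106}, {"az": -0.106}, {"az": -0.106}, {"az": -0.106}, {"az": -0.106}, {"az": -0.106}, {"az": -0.106}]'

```text
$.deltas[0]: bad value
```

Run:
```python
from h import *
delta([.560,-.180,.29],frame([0,0,-1],[np.cos(-.31),np.sin(-.31),0]))
a=shot('wrist','w1');b=shot('side','d1')
cv2.imwrite('pics/v1.png',cv2.resize(np.hstack([a['color'],b['color']])[:,:,::-1],(800,300),interpolation=cv2.INTER_AREA))
print(a['fovy'],a['cx'],a['cy'],-np.array(a['R']).T@a['t'],np.array(a['R'])[2])
for X in ([.56,-.18,.175],[.56,-.18,.1],[.554,.233,.093],[.5136,.109,.093]): print(proj(a,X).round(0),proj(b,X).round(0))
```

```text
t 0.1 tcp [ 0.2635 -0.5935  0.1941] q [-1.24  0.12  1.65 -0.    1.37 -0.08] F [-0.6  0.5 -0.1] w 0.0953 gf 0.0
delta mm [ 438.8 -257.8  -95.4] rot [-0.0017 -0.0009 -0.843 ] rows 12.4
71.6463879502511 281.1585933861775 205.66959252685965 [ 0.32517294 -0.56769866  0.38318358] [-0.21920406 -0.09677309 -0.97086794]
[-385. -851.] [338. 212.]
[-124. -466.] [336. 232.]
[-925. -905.] [257. 175.]
[-620. -632.] [268. 195.]
```

View pics/v1.png

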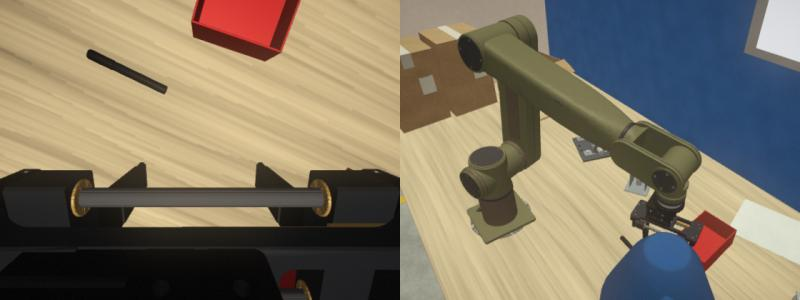

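The views still show the start pose: both moves were refused, so I'll give every field in each row.

Call:
carry_out --deltas '[{"tx": 0, "ty": 0, "tz": -0.03, "ax": 0, "ay": 0, "az": 0, "grip": 1}, {"tx": 0, "ty": 0, "tz": -0.04, "ax": 0, "ay": 0, "az": 0, "grip": 1}, {"tx": 0.01, "ty": -0.006, "tz": -0.025, "ax": 0, "ay": 0, "az": 0, "grip": 1}, {"tx": 0.034, "ty": -0.02, "tz": 0, "ax": 0, "ay": 0, "az": 0, "grip": 1}, {"tx": 0.034, "ty": -0.02, "tz": 0, "ax": 0, "ay": 0, "az": 0, "grip": 1}, {"tx": 0.034, "ty": -0.02, "tz": 0, "ax": 0, "ay": 0, "az": 0, "grip": 1}, {"tx": 0.034, "ty": -0.02, "tz": 0, "ax": 0, "ay": 0, "az": 0, "grip": 1}, {"tx": 0.034, "ty": -0.02, "tz": 0, "ax": 0, "ay": 0, "az": 0, "grip": 1}, {"tx": 0.034, "ty": -0.02, "tz": 0, "ax": 0, "ay": 0, "az": 0, "grip": 1}, {"tx": 0.034, "ty": -0.02, "tz": 0, "ax": 0, "ay": 0, "az": 0, "grip": 1}, {"tx": 0.034, "ty": -0.02, "tz": 0, "ax": 0, "ay": 0, "az": 0, "grip": 1}, {"tx": 0.034, "ty": -0.02, "tz": 0, "ax": 0, "ay": 0, "az": 0, "grip": 1}]'

```text
t: 1.2
tcp_pos: [0.4777, -0.2941, 0.2902]
eef_rot: [3.073, 0.651, 0.0]
wrist_force: [0.5, -0.4, 0.4]
gripper_width: 0.0951
gripper_force: 0.0
```

Call:
carry_out --deltas '[{"tx": 0.034, "ty": -0.02, "tz": 0, "ax": 0, "ay": 0, "az": 0, "grip": 1}, {"tx": 0.034, "ty": -0.02, "tz": 0, "ax": 0, "ay": 0, "az": 0, "grip": 1}, {"tx": 0.034, "ty": -0.02, "tz": 0, "ax": 0, "ay": 0, "az": 0, "grip": 1}, {"tx": 0.015, "ty": -0.009, "tz": 0, "ax": 0, "ay": 0, "az": 0, "grip": 1}, {"tx": 0, "ty": 0, "tz": 0, "ax": 0, "ay": 0, "az": -0.106, "grip": 1}, {"tx": 0, "ty": 0, "tz": 0, "ax": 0, "ay": 0, "az": -0.106, "grip": 1}, {"tx": 0, "ty": 0, "tz": 0, "ax": 0, "ay": 0, "az": -0.106, "grip": 1}, {"tx": 0, "ty": 0, "tz": 0, "ax": 0, "ay": 0, "az": -0.106, "grip": 1}, {"tx": 0, "ty": 0, "tz": 0, "ax": 0, "ay": 0, "az": -0.106, "grip": 1}, {"tx": 0, "ty": 0, "tz": 0, "ax": 0, "ay": 0, "az": -0.106, "grip": 1}, {"tx": 0, "ty": 0, "tz": 0, "ax": 0, "ay": 0, "az": -0.106, "grip": 1}, {"tx": 0, "ty": 0, "tz": 0, "ax": 0, "ay": 0, "az": -0.106, "grip": 1}]'

```text
t: 2.2
tcp_pos: [0.5559, -0.1852, 0.2899]
eef_rot: [-2.528, -1.865, 0.0]
wrist_force: [-0.1, 0.6, -0.4]
gripper_width: 0.0951
gripper_force: 0.0
```

Run:
```python
from h import *
delta([.560,-.180,.145],frame([0,0,-1],[np.cos(-.31),np.sin(-.31),0]))
a=shot('wrist','w1');b=shot('side','d1')
cv2.imwrite('pics/v1.png',cv2.resize(np.hstack([a['color'],b['color']])[:,:,::-1],(800,300),interpolation=cv2.INTER_AREA))
print(-np.array(a['R']).T@a['t'],np.array(a['R'])[2])
for X in ([.56,-.18,.175],[.56,-.18,.1],[.554,.233,.093],[.5136,.109,.093]): print(proj(a,X).round(0),proj(b,X).round(0))
```

```text
t 2.2 tcp [ 0.5559 -0.1852  0.2899] q [-0.41 -0.06  1.68 -0.    1.52 -0.11] F [-0.1  0.6 -0.4] w 0.0951 gf 0.0
delta mm [  6.2   2.5 144.9] rot [-0.0005 -0.0001  0.0103] rows 3.5
[ 0.57602972 -0.12229325  0.47899987] [-0.07064029 -0.23007538 -0.97060562]
[283. 192.] [338. 212.]
[282. 180.] [336. 232.]
[ 157. -205.] [257. 175.]
[167. -53.] [268. 195.]
```

View pics/v1.png

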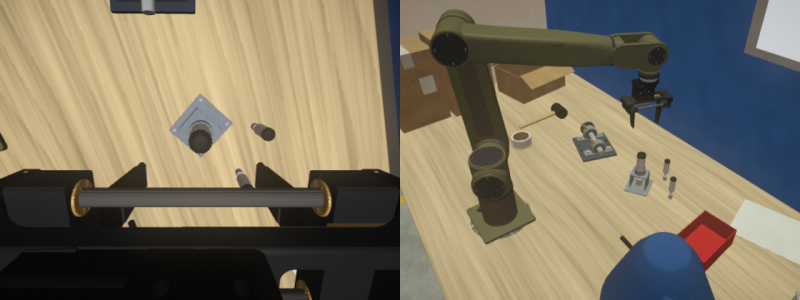

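The wrist view shows the gun's cap at about full-size px (280,189), where I predicted it. The side view now shows the stand at (337,225) and the jackshaft at (272,200) unobstructed. I'll refine the gun and ball positions by triangulation.

Run:
```python
from h import *
S,D,W=load('s0'),load('d1'),load('w1')
def brass(im,x0,x1,y0,y1):
    h=cv2.cvtColor(im['color'],cv2.COLOR_RGB2HSV); m=((h[...,1]>135)&(h[...,0]>10)&(h[...,0]<30)).astype(np.uint8)
    k=np.zeros_like(m);k[y0:y1,x0:x1]=m[y0:y1,x0:x1]
    n,l,s,c=cv2.connectedComponentsWithStats(k)
    for i in range(1,n):
        if s[i,4]>8: 
            x,y,w,hh,A=s[i]; top=np.argwhere(l==i); print('brass',s[i],c[i].round(1),[ (r,int(np.sum(top[:,0]==r)),round(top[top[:,0]==r][:,1].mean(),1)) for r in range(y,y+hh)])
brass(S,280,390,205,265); print(); brass(D,240,310,160,230)
def dark(im,x0,x1,y0,y1,th=45):
    m=(im['color'].max(2)<th).astype(np.uint8);k=np.zeros_like(m);k[y0:y1,x0:x1]=m[y0:y1,x0:x1]
    n,l,s,c=cv2.connectedComponentsWithStats(k)
    i=1+np.argmax(s[1:,4]);print('cap',s[i],c[i].round(1))
dark(S,185,225,175,215);dark(D,315,360,200,240);dark(W,240,320,150,225)
```

```text
brass [309 225   4   3  10] [310.2 226.1] [(225, 3, np.float64(310.0)), (226, 3, np.float64(310.0)), (227, 4, np.float64(310.5))]
brass [354 240   6   9  17] [356.2 244.8] [(240, 1, np.float64(359.0)), (241, 2, np.float64(358.5)), (242, 1, np.float64(357.0)), (243, 1, np.float64(357.0)), (244, 1, np.float64(356.0)), (245, 3, np.float64(355.0)), (246, 3, np.float64(355.0)), (247, 3, np.float64(356.0)), (248, 2, np.float64(355.5))]

brass [256 176   6   5  11] [258.6 177.7] [(176, 3, np.float64(257.0)), (177, 2, np.float64(257.5)), (178, 2, np.float64(259.5)), (179, 3, np.float64(260.0)), (180, 1, np.float64(260.0))]
brass [267 196   6   5  12] [270. 198.] [(196, 3, np.float64(268.0)), (197, 1, np.float64(269.0)), (198, 3, np.float64(271.0)), (199, 3, np.float64(271.0)), (200, 2, np.float64(270.5))]
cap [192 184  13  12 127] [198.3 189.2]Traceback (most recent call last):
  File "<stdin>", line 15, in <module>
  File "<stdin>", line 14, in dark
    return _wrapfunc(a, 'argmax', axis=axis, out=out, **kwds)
    return bound(*args, **kwds)
ValueError: attempt to get argmax of an empty sequence
```

Call:
carry_out --deltas '[{"tx": 0.006, "ty": 0.0025, "tz": 0.02, "ax": 0, "ay": 0, "az": 0, "grip": 1}, {"tx": 0, "ty": 0, "tz": 0.033, "ax": 0, "ay": 0, "az": 0, "grip": 1}, {"tx": 0, "ty": 0, "tz": 0.033, "ax": 0, "ay": 0, "az": 0, "grip": 1}, {"tx": 0, "ty": 0, "tz": 0.033, "ax": 0, "ay": 0, "az": 0, "grip": 1}, {"tx": 0, "ty": 0, "tz": 0.02, "ax": 0, "ay": 0, "az": 0, "grip": 1}, {"tx": 0, "ty": 0, "tz": 0.013, "ax": 0, "ay": 0, "az": 0, "grip": 1}]'

```text
t: 2.8
tcp_pos: [0.5583, -0.1795, 0.1344]
eef_rot: [-2.532, -1.852, 0.004]
wrist_force: [-1.1, -0.1, -0.1]
gripper_width: 0.0953
gripper_force: 0.0
```

Run:
```python
from h import *
delta([.560,-.180,.138])
a=shot('wrist','w2');b=shot('scene','s2')
c=np.hstack([a['color'][120:360,100:460],cv2.resize(b['color'][130:250,130:310],None,fx=2,fy=2)])
cv2.imwrite('pics/v2.png',c[:,:,::-1]);print(c.shape)
```

```text
t 2.8 tcp [ 0.5583 -0.1795  0.1344] q [-0.4   0.03  1.85 -0.    1.26 -0.1 ] F [-1.1 -0.1 -0.1] w 0.0953 gf 0.0
delta mm [ 0.1  1.8 -3.6] rot [0. 0. 0.] rows 0.1
(240, 720, 3)
```

View pics/v2.png

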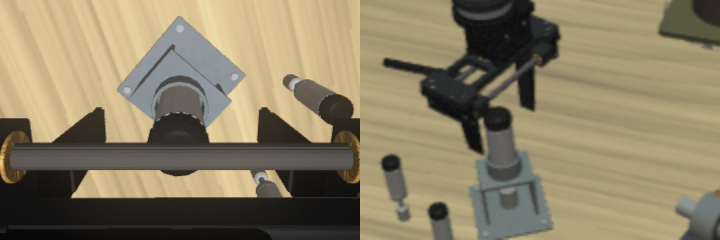

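The wrist crop shows the gun centred between the fingers (cap at 178,135 in the crop). The scene crop agrees: the cap is between the two fingertips. Closing, then lifting.

Call:
carry_out --deltas '[{"tx": 0, "ty": 0, "tz": 0, "ax": 0, "ay": 0, "az": 0, "grip": 0}, {"tx": 0, "ty": 0, "tz": 0, "ax": 0, "ay": 0, "az": 0, "grip": 0}, {"tx": 0, "ty": 0, "tz": 0, "ax": 0, "ay": 0, "az": 0, "grip": 0}, {"tx": 0, "ty": 0, "tz": 0, "ax": 0, "ay": 0, "az": 0, "grip": 0}, {"tx": 0, "ty": 0, "tz": 0, "ax": 0, "ay": 0, "az": 0, "grip": 0}, {"tx": 0, "ty": 0, "tz": 0, "ax": 0, "ay": 0, "az": 0, "grip": 0}, {"tx": 0, "ty": 0, "tz": 0, "ax": 0, "ay": 0, "az": 0, "grip": 0}, {"tx": 0, "ty": 0, "tz": 0, "ax": 0, "ay": 0, "az": 0, "grip": 0}, {"tx": 0, "ty": 0, "tz": 0, "ax": 0, "ay": 0, "az": 0, "grip": 0}, {"tx": 0, "ty": 0, "tz": 0, "ax": 0, "ay": 0, "az": 0, "grip": 0}]'

```text
t: 3.73
tcp_pos: [0.5597, -0.1802, 0.1382]
eef_rot: [-2.532, -1.858, 0.001]
wrist_force: [-1.6, 0.7, 2.5]
gripper_width: 0.0357
gripper_force: 29.9
```

Call:
carry_out --deltas '[{"tx": 0, "ty": 0, "tz": -0.008, "ax": 0, "ay": 0, "az": 0, "grip": 0}, {"tx": 0, "ty": 0, "tz": -0.012, "ax": 0, "ay": 0, "az": 0, "grip": 0}, {"tx": 0, "ty": 0, "tz": -0.015, "ax": 0, "ay": 0, "az": 0, "grip": 0}, {"tx": 0, "ty": 0, "tz": -0.015, "ax": 0, "ay": 0, "az": 0, "grip": 0}, {"tx": 0, "ty": 0, "tz": -0.02, "ax": 0, "ay": 0, "az": 0, "grip": 0}, {"tx": 0, "ty": 0, "tz": -0.02, "ax": 0, "ay": 0, "az": 0, "grip": 0}, {"tx": 0, "ty": 0, "tz": -0.02, "ax": 0, "ay": 0, "az": 0, "grip": 0}, {"tx": 0, "ty": 0, "tz": -0.02, "ax": 0, "ay": 0, "az": 0, "grip": 0}, {"tx": 0, "ty": 0, "tz": -0.025, "ax": 0, "ay": 0, "az": 0, "grip": 0}, {"tx": 0, "ty": 0, "tz": -0.025, "ax": 0, "ay": 0, "az": 0, "grip": 0}, {"tx": 0, "ty": 0, "tz": -0.02, "ax": 0, "ay": 0, "az": 0, "grip": 0}, {"tx": 0, "ty": 0, "tz": 0, "ax": 0, "ay": 0, "az": 0, "grip": 0}]'

```text
t: 4.73
tcp_pos: [0.5619, -0.181, 0.3448]
eef_rot: [2.526, 1.853, 0.008]
wrist_force: [0.3, -1.3, -3.0]
gripper_width: 0.0357
gripper_force: 29.8
```

Run:
```python
from h import *
n=np.array([-np.cos(np.radians(18))*np.sin(np.radians(35)),np.sin(np.radians(18))*np.sin(np.radians(35)),np.cos(np.radians(35))]);print(n)
B=np.array([.554,.233,.093])
Lg=.138-.075  # tcp above gun origin
T=B+n*(.053+Lg+.060)   # pocket 60mm off the ball
print('T',T)
az=np.arctan2(T[1],T[0])
for a in (az,az-.4,az-.7,-.45):
    print(a);delta(T,frame(-n,[np.cos(a),np.sin(a),0]))
```

```text
[-0.54550361  0.17724487  0.81915204]
T [0.45799137 0.2641951  0.23717076]
0.523228042828995
t 4.73 tcp [ 0.5619 -0.181   0.3448] q [-0.4  -0.07  1.6   0.    1.6  -0.1 ] F [ 0.3 -1.3 -3. ] w 0.0357 gf 29.8
delta mm [ 393.6 -233.8  105. ] rot [-0.5549 -0.2825 -0.8967] rows 11.3
0.12322804282899502
t 4.73 tcp [ 0.5619 -0.181   0.3448] q [-0.4  -0.07  1.6   0.    1.6  -0.1 ] F [ 0.3 -1.3 -3. ] w 0.0357 gf 29.8
delta mm [ 393.6 -233.8  105. ] rot [-0.5868 -0.1578 -0.4937] rows 11.3
-0.1767719571710049
t 4.73 tcp [ 0.5619 -0.181   0.3448] q [-0.4  -0.07  1.6   0.    1.6  -0.1 ] F [ 0.3 -1.3 -3. ] w 0.0357 gf 29.8
delta mm [ 393.6 -233.8  105. ] rot [-0.5996 -0.0523 -0.153 ] rows 11.3
-0.45
t 4.73 tcp [ 0.5619 -0.181   0.3448] q [-0.4  -0.07  1.6   0.    1.6  -0.1 ] F [ 0.3 -1.3 -3. ] w 0.0357 gf 29.8
delta mm [ 393.6 -233.8  105. ] rot [-0.6001  0.0476  0.1695] rows 11.3
```

Call:
carry_out --deltas '[{"tx": 0.0328, "ty": -0.0195, "tz": 0, "ax": 0, "ay": 0, "az": 0, "grip": 0}, {"tx": 0.0328, "ty": -0.0195, "tz": 0, "ax": 0, "ay": 0, "az": 0, "grip": 0}, {"tx": 0.0328, "ty": -0.0195, "tz": 0, "ax": 0, "ay": 0, "az": 0, "grip": 0}, {"tx": 0.0328, "ty": -0.0195, "tz": 0, "ax": 0, "ay": 0, "az": 0, "grip": 0}, {"tx": 0.0328, "ty": -0.0195, "tz": 0, "ax": 0, "ay": 0, "az": 0, "grip": 0}, {"tx": 0.0328, "ty": -0.0195, "tz": 0, "ax": 0, "ay": 0, "az": 0, "grip": 0}, {"tx": 0.0328, "ty": -0.0195, "tz": 0, "ax": 0, "ay": 0, "az": 0, "grip": 0}, {"tx": 0.0328, "ty": -0.0195, "tz": 0, "ax": 0, "ay": 0, "az": 0, "grip": 0}, {"tx": 0.0328, "ty": -0.0195, "tz": 0, "ax": 0, "ay": 0, "az": 0, "grip": 0}, {"tx": 0.0328, "ty": -0.0195, "tz": 0, "ax": 0, "ay": 0, "az": 0, "grip": 0}, {"tx": 0.0328, "ty": -0.0195, "tz": 0, "ax": 0, "ay": 0, "az": 0, "grip": 0}, {"tx": 0.0328, "ty": -0.0195, "tz": 0, "ax": 0, "ay": 0, "az": 0, "grip": 0}]'

```text
t: 5.73
tcp_pos: [0.4538, 0.2669, 0.3367]
eef_rot: [-2.533, -1.858, 0.002]
wrist_force: [0.8, -0.5, -3.6]
gripper_width: 0.0354
gripper_force: 30.0
```

Call:
carry_out --deltas '[{"tx": 0, "ty": 0, "tz": 0, "ax": -0.0734, "ay": -0.0197, "az": -0.0617, "grip": 0}, {"tx": 0, "ty": 0, "tz": 0, "ax": -0.0734, "ay": -0.0197, "az": -0.0617, "grip": 0}, {"tx": 0, "ty": 0, "tz": 0, "ax": -0.0734, "ay": -0.0197, "az": -0.0617, "grip": 0}, {"tx": 0, "ty": 0, "tz": 0, "ax": -0.0734, "ay": -0.0197, "az": -0.0617, "grip": 0}, {"tx": 0, "ty": 0, "tz": 0, "ax": -0.0734, "ay": -0.0197, "az": -0.0617, "grip": 0}, {"tx": 0, "ty": 0, "tz": 0, "ax": -0.0734, "ay": -0.0197, "az": -0.0617, "grip": 0}, {"tx": 0, "ty": 0, "tz": 0, "ax": -0.0734, "ay": -0.0197, "az": -0.0617, "grip": 0}, {"tx": 0, "ty": 0, "tz": 0, "ax": -0.0734, "ay": -0.0197, "az": -0.0617, "grip": 0}, {"tx": 0, "ty": 0, "tz": 0, "ax": 0, "ay": 0, "az": 0, "grip": 0}]'

```text
t: 6.48
tcp_pos: [0.4519, 0.2652, 0.3335]
eef_rot: [1.618, 1.996, 0.282]
wrist_force: [-0.6, -0.6, -5.6]
gripper_width: 0.0355
gripper_force: 30.0
```

```bash
cat >> h.py <<'E'
n=np.array([-np.cos(np.radians(18))*np.sin(np.radians(35)),np.sin(np.radians(18))*np.sin(np.radians(35)),np.cos(np.radians(35))])
B=np.array([.554,.233,.093]); Lg=.063
E
python3 - <<'E'
from h import *
a=.12
delta(B+n*(.053+Lg+.060),frame(-n,[np.cos(a),np.sin(a),0]))
E
```

```text
t 6.48 tcp [0.4519 0.2652 0.3335] q [ 0.72 -0.43  2.   -0.53  1.28  0.59] F [-0.6 -0.6 -5.6] w 0.0355 gf 30.0
delta mm [ 25.4 -42.1  83.1] rot [-0.0126 -0.0058  0.0082] rows 2.3
```

Call:
carry_out --deltas '[{"tx": 0.008, "ty": -0.014, "tz": 0.02, "ax": -0.012, "ay": -0.006, "az": 0.008, "grip": 0}, {"tx": 0.009, "ty": -0.014, "tz": 0.025, "ax": 0, "ay": 0, "az": 0, "grip": 0}, {"tx": 0.008, "ty": -0.014, "tz": 0.025, "ax": 0, "ay": 0, "az": 0, "grip": 0}, {"tx": 0, "ty": 0, "tz": 0.013, "ax": 0, "ay": 0, "az": 0, "grip": 0}, {"tx": 0, "ty": 0, "tz": 0, "ax": 0, "ay": 0, "az": 0, "grip": 0}, {"tx": 0, "ty": 0, "tz": 0, "ax": 0, "ay": 0, "az": 0, "grip": 0}, {"tx": 0, "ty": 0, "tz": 0, "ax": 0, "ay": 0, "az": 0, "grip": 0}]'

```text
t: 7.07
tcp_pos: [0.4635, 0.2645, 0.2438]
eef_rot: [1.622, 1.972, 0.3]
wrist_force: [0.3, 0.2, -4.4]
gripper_width: 0.0353
gripper_force: 30.0
```

Run:
```python
from h import *
a=.12
delta(B+n*(.053+Lg+.060),frame(-n,[np.cos(a),np.sin(a),0]))
s=status.read_state();R=Ro.from_rotvec(s['eef_rot']).as_matrix();tip=s['tcp_pos']+R[:,2]*(Lg+.0645)
ims=[shot('scene','s3'),shot('side','d3'),shot('wrist','w3')]
cs=[]
for im in ims:
    p=proj(im,B);q=proj(im,tip);print('ball',p.round(1),'mouth',q.round(1))
    c=((p+q)/2).round().astype(int);k=38
    if im is ims[2]:k=100
    y0,x0=max(c[1]-k,0),max(c[0]-k,0)
    cr=im['color'][y0:c[1]+k,x0:c[0]+k]; print('crop org',x0,y0,cr.shape)
    if cr.size: cs.append(cv2.resize(cr,(266,266),interpolation=cv2.INTER_CUBIC))
cv2.imwrite('pics/v3.png',np.hstack(cs)[:,:,::-1])
```

```text
t 7.07 tcp [0.4635 0.2645 0.2438] q [ 0.71 -0.38  2.12 -0.58  1.12  0.69] F [ 0.3  0.2 -4.4] w 0.0353 gf 30.0
delta mm [ 2.1 -8.   2.5] rot [ 0.005  -0.0001 -0.0072] rows 0.2
ball [358.1 241. ] mouth [365.3 222.7]
crop org 324 194 (76, 76, 3)
ball [257.2 175.3] mouth [250.5 164.6]
crop org 216 132 (76, 76, 3)
ball [273.6 185.1] mouth [280.5 194.9]
crop org 177 90 (200, 200, 3)
```

View pics/v3.png

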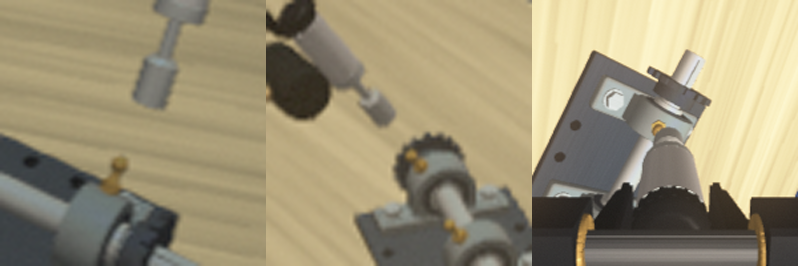

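The crops show the gun held straight, with its mouth about 48 mm short of the sprocket-end nipple. The ball is at scene (358.6,240.3), side (258.3,176.9) and wrist (271.7,185.5); the mouth is at scene (366.9,223.7) and side (249.7,166.9). I'll measure where the gun's axis line sits relative to the ball in each view.

```bash
cat >> h.py <<'E'
def axisfit(im,tcp,zt,zs,hw,sat):
    """measured lateral offset (px) of gun axis from predicted at gun-z values zs; returns centres"""
    hsv=cv2.cvtColor(im['color'],cv2.COLOR_RGB2HSV)[...,1].astype(np.float32); out=[]
    for z in zs:
        X=tcp+zt*(Lg-z); p=proj(im,X); q=proj(im,X-zt*.01); d=(q-p)/np.linalg.norm(q-p); m=np.array([-d[1],d[0]])
        o=np.arange(-hw,hw+.01,.2); P=(p+o[:,None]*m).astype(np.float32)
        s=cv2.remap(hsv,P[:,0].reshape(1,-1),P[:,1].reshape(1,-1),cv2.INTER_LINEAR)[0]; k=o[s<sat]
        out.append((z,len(k)*.2,k.mean() if len(k) else np.nan,p+m*(k.mean() if len(k) else 0)))
    return out
E
python3 - <<'E'
from h import *
s=status.read_state();R=Ro.from_rotvec(s['eef_rot']).as_matrix();zt=R[:,2];tcp=s['tcp_pos']
for t in('s3','d3'):
    im=load(t);hsv=cv2.cvtColor(im['color'],cv2.COLOR_RGB2HSV)
    b=proj(im,tcp+zt*(Lg+.05)).astype(int);print(t,'sat coupler',hsv[b[1],b[0]],'wood',hsv[b[1]-5,b[0]-16],hsv[b[1]+5,b[0]+14])
    for z,w,o,c in axisfit(im,tcp,zt,np.arange(-.06,.016,.01),14,48): print(round(z,3),round(w,1),round(o,2),c.round(1))
S,D,W=load('s3'),load('d3'),load('w3')
print(tri([(S,358.6,240.3),(D,258.3,176.9)]),tri([(S,358.6,240.3),(D,258.3,176.9),(W,271.7,185.5)]))
h=cv2.cvtColor(W['color'],cv2.COLOR_RGB2HSV)[172:200,258:290]
m=((h[...,1]>110)&(h[...,0]>8)&(h[...,0]<28)).astype(np.uint8)
for r in m: print(''.join('.#'[v] for v in r))
E
```

```text
s3 sat coupler [ 30  16 125] wood [ 23  76 164] [ 22  75 170]
-0.06 9.6 0.3 [366.5 221. ]
-0.05 9.4 -0.0 [367.7 217.1]
-0.04 9.8 -0.2 [369.  213.2]
-0.03 5.4 -0.0 [370.6 209.5]
-0.02 3.8 -0.4 [371.7 205.5]
-0.01 3.8 -0.6 [373.1 201.6]
0.0 14.4 -0.9 [374.3 197.6]
0.01 14.6 -0.8 [375.9 193.8]
d3 sat coupler [ 18  35 131] wood [21 83 52] [ 22  80 187]
-0.06 5.4 -0.4 [249.4 163.9]
-0.05 5.6 -0.3 [247.7 162. ]
-0.04 5.8 -0.2 [246.1 160.2]
-0.03 3.6 -0.7 [244.  158.7]
-0.02 1.2 -0.3 [242.6 156.7]
-0.01 4.8 0.3 [241.3 154.4]
0.0 9.2 -0.1 [239.2 152.9]
0.01 9.4 -0.2 [237.4 151.1]
(array([0.55307841, 0.23089408, 0.09052957]), [np.float64(0.004224495666478549), np.float64(0.004224495666478711)]) (array([0.55312685, 0.23105909, 0.0904341 ]), [np.float64(0.004183314323853851), np.float64(0.004270000723566384), np.float64(0.00020987390602002128)])
................................
................................
................................
................................
................................
................................
................................
................................
................................
.............###................
...........######...............
.........##########.............
..........#########.............
..........#########.............
..........######................
..........#####.................
..........####..................
..........###...................
..........##....................
...........#....................
................................
................................
................................
................................
................................
................................
................................
................................
```

```bash
cat >> h.py <<'E'
def endfit(im,tcp,zt,sat=48):
    """predicted vs measured coupler end along the image of the axis, px"""
    hsv=cv2.cvtColor(im['color'],cv2.COLOR_RGB2HSV)[...,1].astype(np.float32)
    M=tcp+zt*(Lg+.0645); o,_=ray(im,*proj(im,M)); v=(M-o)/np.linalg.norm(M-o); e=v-zt*(v@zt); e/=np.linalg.norm(e)
    p=proj(im,M); d=proj(im,M+zt*.01)-p; d/=np.linalg.norm(d)
    pe=max((proj(im,M+s*.0125*e)-p)@d for s in(1,-1))
    t=np.arange(-8,15,.2);P=(p+t[:,None]*d).astype(np.float32)
    s=cv2.remap(hsv,P[:,0].reshape(1,-1),P[:,1].reshape(1,-1),cv2.INTER_LINEAR)[0]
    return pe,t[np.argmax(s>sat)],d
def measure(S,D,sp,dp,tcp,zt):
    obs=[]
    for im,b in((S,sp),(D,dp)):
        f=axisfit(im,tcp,zt,np.arange(-.058,-.034,.004),10,48); lat=np.median([x[2] for x in f])
        pe,te,d=endfit(im,tcp,zt); off=d*(te-pe)+np.array([-d[1],d[0]])*-lat
        # axisfit's normal is for the -zt direction: m=(-d'y,d'x), d'=-d
        print('lat',round(lat,2),'end',round(pe,2),round(te,2),'off',off.round(2)); obs.append((im,*(np.array(b)-off)))
    return tri(obs)
E
python3 - <<'E'
from h import *
s=status.read_state();R=Ro.from_rotvec(s['eef_rot']).as_matrix();zt=R[:,2];tcp=s['tcp_pos']
S,D,W=load('s3'),load('d3'),load('w3')
X,r=measure(S,D,(358.2,239.9),(257.9,176.5),tcp,zt);print(X,r)
X2,_=tri([(S,358.2,239.9),(W,272,186)]);print('scene+wrist',X2,_)
for Y in(X,X2,B):
    M=tcp+zt*(Lg+.0645); print('ball rel mouth in tool mm',(R.T@(Y-M)*1000).round(1))
print('angle tool/nipple deg',np.degrees(np.arccos(-zt@n)))
E
```

```text
lat -0.0 end 0.87 1.4 off [-0.19  0.5 ]
lat -0.3 end 1.98 1.4 off [-0.62 -0.21]
[0.55264088 0.22960719 0.09250257] [np.float64(0.0047814132760968546), np.float64(0.004781413276096828)]
scene+wrist [0.55120112 0.23251984 0.09413042] [np.float64(0.00025610980128838403), np.float64(0.00025610980128839883)]
ball rel mouth in tool mm [ -1.1 -11.8  51.9]
ball rel mouth in tool mm [  1.4 -11.4  49.2]
ball rel mouth in tool mm [ 1.9 -9.6 51.6]
angle tool/nipple deg 0.3791324282100258
```

Call:
carry_out --deltas '[{"tx": 0.001, "ty": -0.005, "tz": 0, "ax": 0, "ay": 0, "az": 0, "grip": 0}, {"tx": 0.0007, "ty": -0.005, "tz": 0.005, "ax": 0, "ay": 0, "az": 0, "grip": 0}, {"tx": 0, "ty": 0, "tz": 0.01, "ax": 0, "ay": 0, "az": 0, "grip": 0}, {"tx": 0, "ty": 0, "tz": 0.01, "ax": 0, "ay": 0, "az": 0, "grip": 0}, {"tx": 0, "ty": 0, "tz": 0, "ax": 0, "ay": 0, "az": 0, "grip": 0}, {"tx": 0, "ty": 0, "tz": 0, "ax": 0, "ay": 0, "az": 0, "grip": 0}, {"tx": 0, "ty": 0, "tz": 0, "ax": 0, "ay": 0, "az": 0, "grip": 0}, {"tx": 0, "ty": 0, "tz": 0, "ax": 0, "ay": 0, "az": 0, "grip": 0}, {"tx": 0, "ty": 0, "tz": 0, "ax": 0, "ay": 0, "az": 0, "grip": 0}, {"tx": 0, "ty": 0, "tz": 0, "ax": 0, "ay": 0, "az": 0, "grip": 0}]'

```text
t: 8.05
tcp_pos: [0.4683, 0.2592, 0.2169]
eef_rot: [1.62, 1.974, 0.299]
wrist_force: [0.3, -0.1, -5.6]
gripper_width: 0.0353
gripper_force: 30.0
```

Run:
```python
from h import *
B=np.array([.553,.233,.0932])
a=.12
delta(B+n*(.053+Lg),frame(-n,[np.cos(a),np.sin(a),0]))
s=status.read_state();R=Ro.from_rotvec(s['eef_rot']).as_matrix();zt=R[:,2];tcp=s['tcp_pos']
M=tcp+zt*(Lg+.0645);print('ball rel mouth',(R.T@(B-M)*1000).round(1))
ims=[shot('scene','s4'),shot('side','d4'),shot('wrist','w4')];cs=[]
for im,k in zip(ims,(22,19,38)):
    p=proj(im,B);q=proj(im,M);print('ball',p.round(1),'mouth',q.round(1))
    c=((p+q)/2).round().astype(int); x0,y0=c-k
    cr=im['color'][y0:y0+2*k,x0:x0+2*k]; print('org',x0,y0,'scale',266/(2*k)); cs.append(cv2.resize(cr,(266,266),interpolation=cv2.INTER_CUBIC))
for im in ims[:2]:
    print([(round(z,3),round(w,1),round(o,2)) for z,w,o,c in axisfit(im,tcp,zt,np.arange(-.058,.016,.012),12,48)])
cv2.imwrite('pics/v4.png',np.hstack(cs)[:,:,::-1])
```

```text
t 8.05 tcp [0.4683 0.2592 0.2169] q [ 0.69 -0.36  2.15 -0.59  1.07  0.71] F [ 0.3 -0.1 -5.6] w 0.0353 gf 30.0
delta mm [ 0.3  1.9 36.2] rot [ 0.0051  0.0003 -0.0053] rows 0.9
ball rel mouth [ 0.3  1.3 24.7]
ball [358.1 240.6] mouth [361.5 231.4]
org 338 214 scale 6.045454545454546
ball [256.9 175.4] mouth [252.7 171.5]
org 236 154 scale 7.0
ball [282.5 190.3] mouth [281.4 194.9]
org 244 155 scale 3.5
[(np.float64(-0.058), 9.4, np.float64(0.4)), (np.float64(-0.046), 9.8, np.float64(-0.0)), (np.float64(-0.034), 9.2, np.float64(0.1)), (np.float64(-0.022), 3.8, np.float64(-0.4)), (np.float64(-0.01), 3.8, np.float64(-0.4)), (np.float64(0.002), 14.2, np.float64(-0.8)), (np.float64(0.014), 14.4, np.float64(-0.9))]
[(np.float64(-0.058), 5.4, np.float64(-0.4)), (np.float64(-0.046), 5.6, np.float64(-0.3)), (np.float64(-0.034), 5.8, np.float64(-0.4)), (np.float64(-0.022), 0.8, np.float64(-0.5)), (np.float64(-0.01), 4.2, np.float64(0.4)), (np.float64(0.002), 9.2, np.float64(-0.1)), (np.float64(0.014), 8.8, np.float64(0.1))]
```

View pics/v4.png

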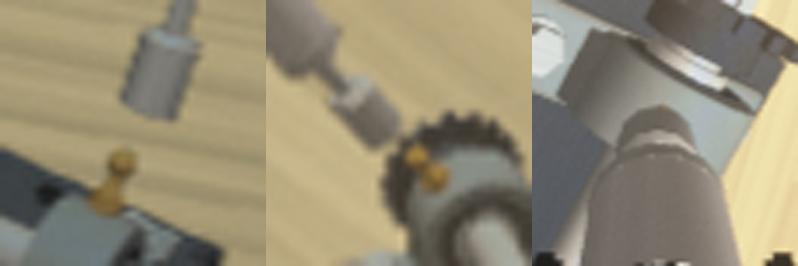

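The crops show the coupler just above the nipple. The ball is at scene (357.9,240.5) and side (257.0,175.7), which matches the model. I'll fit the gun's real axis from both views and work out the remaining lateral shift and tilt.

```bash
cat >> h.py <<'E'
B=np.array([.553,.233,.0932])
def gunaxis(S,D,tcp,R):
    """lateral offset (tool x,y mm) of gun axis at gun z, least squares from the two views"""
    zt=R[:,2]; rows=[];rhs=[]
    for im in(S,D):
        for z,w,o,c in axisfit(im,tcp,zt,np.r_[np.arange(-.060,-.034,.004),np.arange(.002,.016,.004)],12,48):
            X=tcp+zt*(Lg-z);p=proj(im,X);q=proj(im,X-zt*.01);d=(q-p)/np.linalg.norm(q-p);m=np.array([-d[1],d[0]])
            gx,gy=[(proj(im,X+R[:,i]*.001)-p)@m for i in(0,1)]
            rows.append([gx,gy,gx*z*1e3,gy*z*1e3]);rhs.append(o)
    return np.linalg.lstsq(np.array(rows),np.array(rhs),rcond=None)[0]
E
python3 - <<'E'
from h import *
s=status.read_state();R=Ro.from_rotvec(s['eef_rot']).as_matrix();zt=R[:,2];tcp=s['tcp_pos']
S,D=load('s4'),load('d4')
x0,y0,sx,sy=gunaxis(S,D,tcp,R);print('offset at origin',x0,y0,'slope per mm',sx,sy)
b=R.T@(B-tcp)*1000; zb=Lg*1000-b[2]   # gun z of ball
print('ball in tool',b.round(1),'lateral shift needed',(b[0]-x0-sx*zb).round(2),(b[1]-y0-sy*zb).round(2))
g=R@np.array([sx,sy,-1]);g/=np.linalg.norm(g);print('axis',g.round(3),'vs n',np.degrees(np.arccos(min(1,g@n))))
E
```

```text
offset at origin -1.493040036427838 -0.3417270126016296 slope per mm -0.04389170216420335 0.007387711179516126
ball in tool [  0.4   1.6 152.1] lateral shift needed -2.06 2.63
axis [-0.538  0.136  0.832] vs n 2.4930883981762104
```

Call:
carry_out --deltas '[{"tx": 0.0033, "ty": 0.0026, "tz": 0, "ax": 0, "ay": -0.035, "az": 0, "grip": 0}, {"tx": 0, "ty": 0, "tz": 0, "ax": 0, "ay": 0, "az": 0, "grip": 0}, {"tx": 0, "ty": 0, "tz": 0, "ax": 0, "ay": 0, "az": 0, "grip": 0}, {"tx": 0, "ty": 0, "tz": 0, "ax": 0, "ay": 0, "az": 0, "grip": 0}, {"tx": 0, "ty": 0, "tz": 0, "ax": 0, "ay": 0, "az": 0, "grip": 0}, {"tx": 0, "ty": 0, "tz": 0, "ax": 0, "ay": 0, "az": 0, "grip": 0}, {"tx": 0, "ty": 0, "tz": 0, "ax": 0, "ay": 0, "az": 0, "grip": 0}]'

```text
t: 8.78
tcp_pos: [0.4699, 0.2625, 0.2168]
eef_rot: [1.615, 1.948, 0.268]
wrist_force: [-0.6, -0.2, -4.3]
gripper_width: 0.0352
gripper_force: 30.0
```

```bash
cat > m.py <<'E'
from h import *
import sys
tag=sys.argv[1]
S,D=shot('scene','s'+tag),shot('side','d'+tag)
s=status.read_state();R=Ro.from_rotvec(s['eef_rot']).as_matrix();zt=R[:,2];tcp=s['tcp_pos']
print(round(s['t'],2),tcp.round(4),s['wrist_force'].round(1),'along n',round(-s['wrist_force']@zt,1))
x0,y0,sx,sy=gunaxis(S,D,tcp,R);print('offset at origin',x0.round(2),y0.round(2),'slope',sx.round(4),sy.round(4))
b=R.T@(B-tcp)*1000; zb=Lg*1000-b[2]
print('ball in tool',b.round(1),'pocket short by',round(b[2]-(Lg+.053)*1000,1),'shift needed',(b[0]-x0-sx*zb).round(2),(b[1]-y0-sy*zb).round(2))
g=R@np.array([sx,sy,-1]);g/=np.linalg.norm(g);print('vs n',np.degrees(np.arccos(min(1,g@n))).round(2))
E
python3 m.py 5
```

```text
8.88 [0.4699 0.2626 0.2168] [ 0.3  0.3 -5. ] along n -4.1
offset at origin -1.57 -0.46 slope -0.0479 0.0075
ball in tool [  2.6  -0.7 151.9] pocket short by 35.9 shift needed -0.12 0.39
vs n 0.72
```

Call:
carry_out --deltas '[{"tx": 0.0003, "ty": 0, "tz": 0.005, "ax": 0, "ay": 0, "az": 0, "grip": 0}, {"tx": 0.0003, "ty": 0, "tz": 0.005, "ax": 0, "ay": 0, "az": 0, "grip": 0}, {"tx": 0.0002, "ty": 0, "tz": 0.005, "ax": 0, "ay": 0, "az": 0, "grip": 0}, {"tx": 0.0002, "ty": 0, "tz": 0.005, "ax": 0, "ay": 0, "az": 0, "grip": 0}, {"tx": 0, "ty": 0, "tz": 0, "ax": 0, "ay": 0, "az": 0, "grip": 0}, {"tx": 0, "ty": 0, "tz": 0, "ax": 0, "ay": 0, "az": 0, "grip": 0}, {"tx": 0, "ty": 0, "tz": 0, "ax": 0, "ay": 0, "az": 0, "grip": 0}, {"tx": 0, "ty": 0, "tz": 0, "ax": 0, "ay": 0, "az": 0, "grip": 0}]'

```text
t: 9.55
tcp_pos: [0.481, 0.2596, 0.2006]
eef_rot: [1.614, 1.948, 0.268]
wrist_force: [-0.2, -1.7, -4.2]
gripper_width: 0.0356
gripper_force: 30.0
```

```bash
python3 m.py 6
python3 - <<'E'
from h import *
cs=[]
for t,k in(('s6',22),('d6',19)):
    im=load(t);c=proj(im,B+n*.012).round().astype(int);x0,y0=c-k;print(x0,y0);cs.append(cv2.resize(im['color'][y0:y0+2*k,x0:x0+2*k],(400,400),interpolation=cv2.INTER_CUBIC))
cv2.imwrite('pics/v6.png',np.hstack(cs)[:,:,::-1])
E
```

```text
9.65 [0.4809 0.2597 0.2007] [ 0.7  0.2 -4. ] along n -3.6
offset at origin -1.49 -0.48 slope -0.0458 0.003
ball in tool [  1.4  -1.1 132.1] pocket short by 16.1 shift needed -0.3 -0.38
vs n 0.6
338 214
236 154
```

View pics/v6.png

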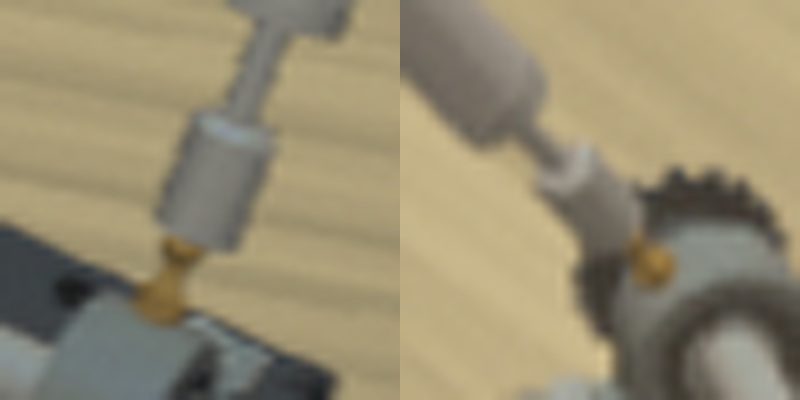

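Scene crop: the coupler mouth, centred at about crop (198,238), sits slightly right of the ball at (181,247), i.e. roughly scene (359.3,239.7) against (357.4,240.7). The side view looks in line. I'll check the edge profile before pressing.

Run:
```python
from h import *
s=status.read_state();R=Ro.from_rotvec(s['eef_rot']).as_matrix();zt=R[:,2];tcp=s['tcp_pos']
im=load('s6')
for z in(-.058,-.05,-.042):
    X=tcp+zt*(Lg-z);p=proj(im,X);q=proj(im,X-zt*.01);d=(q-p)/np.linalg.norm(q-p);m=np.array([-d[1],d[0]])
    o=np.arange(-9,9.1,1.);P=(p+o[:,None]*m).astype(np.float32)
    c=cv2.remap(im['color'],P[:,0].reshape(1,-1),P[:,1].reshape(1,-1),cv2.INTER_LINEAR)[0].astype(int)
    print(z,p.round(1),'m',m.round(2)); print((c[:,0]-c[:,2]).tolist()); print(c.sum(1).tolist())
print('ball pred',proj(im,B).round(2))
for i in(0,1): print('tool axis',i,'px per mm scene',(proj(im,B+R[:,i]*.001)-proj(im,B)).round(3),'side',(proj(load('d6'),B+R[:,i]*.001)-proj(load('d6'),B)).round(3))
for z in(-.058,): print(axisfit(im,tcp,zt,[z,-.05,-.04],9,48))
# ball colour in rows
h=cv2.cvtColor(im['color'],cv2.COLOR_RGB2HSV)
for v in range(238,250): print(v,[int(x) for x in h[v,350:366,1]])
```

```text
-0.058 [359.5 236.5] m [0.92 0.4 ]
[49, 49, 48, 46, 36, 12, 8, 8, 8, 7, 8, 8, 7, 8, 18, 43, 51, 50, 52]
[439, 431, 426, 422, 372, 307, 324, 351, 369, 374, 366, 354, 331, 305, 317, 411, 445, 450, 450]
-0.05 [360.7 233.6] m [0.92 0.4 ]
[52, 52, 51, 48, 38, 12, 6, 8, 8, 8, 8, 8, 7, 10, 25, 45, 47, 47, 47]
[457, 454, 449, 441, 391, 306, 330, 354, 372, 373, 367, 357, 337, 313, 341, 413, 427, 421, 417]
-0.042 [362.  230.7] m [0.92 0.4 ]
[51, 51, 50, 47, 32, 10, 6, 7, 8, 7, 8, 7, 6, 8, 25, 45, 52, 51, 50]
[443, 446, 444, 430, 365, 299, 326, 358, 371, 373, 366, 358, 336, 306, 341, 417, 453, 448, 450]
ball pred [358.15 240.65]
tool axis 0 px per mm scene [0.371 0.136] side [-0.169 -0.033]
tool axis 1 px per mm scene [0.07  0.114] side [ 0.151 -0.225]
[(-0.058, 9.8, np.float64(0.3999999999999666), array([359.822301  , 236.70425964])), (-0.05, 9.4, np.float64(0.19999999999996732), array([360.89803705, 233.70625195])), (-0.04, 9.600000000000001, np.float64(0.09999999999996767), array([362.38518274, 230.00716125]))]
238 [76, 75, 77, 76, 70, 48, 18, 17, 16, 18, 19, 15, 16, 17, 30, 66]
239 [75, 77, 76, 77, 74, 69, 44, 26, 18, 16, 13, 15, 12, 13, 49, 73]
240 [77, 76, 77, 76, 79, 85, 126, 112, 64, 26, 19, 18, 14, 16, 63, 77]
241 [75, 75, 75, 76, 75, 83, 131, 136, 137, 132, 77, 42, 42, 48, 68, 76]
242 [76, 77, 77, 75, 76, 81, 104, 139, 129, 106, 83, 77, 77, 77, 76, 76]
243 [75, 75, 74, 77, 77, 87, 125, 137, 111, 81, 76, 75, 76, 77, 76, 75]
244 [7, 54, 73, 76, 84, 114, 139, 125, 90, 75, 75, 73, 76, 78, 76, 76]
245 [22, 31, 33, 115, 139, 135, 136, 120, 86, 77, 77, 76, 79, 76, 76, 77]
246 [8, 6, 39, 120, 137, 138, 137, 124, 91, 78, 78, 76, 76, 77, 77, 78]
247 [13, 19, 67, 134, 135, 137, 139, 138, 110, 82, 76, 78, 77, 76, 78, 78]
248 [19, 15, 25, 89, 126, 133, 137, 136, 62, 19, 53, 72, 76, 77, 77, 76]
249 [25, 21, 21, 22, 55, 90, 96, 78, 21, 15, 15, 14, 47, 71, 76, 77]
```

Call:
carry_out --deltas '[{"tx": -0.001, "ty": -0.0002, "tz": 0, "ax": 0, "ay": 0, "az": 0, "grip": 0}, {"tx": 0, "ty": 0, "tz": 0.002, "ax": 0, "ay": 0, "az": 0, "grip": 0}, {"tx": 0.0002, "ty": 0, "tz": 0.002, "ax": 0, "ay": 0, "az": 0, "grip": 0}, {"tx": 0, "ty": 0, "tz": 0.002, "ax": 0, "ay": 0, "az": 0, "grip": 0}, {"tx": 0.0002, "ty": 0, "tz": 0.002, "ax": 0, "ay": 0, "az": 0, "grip": 0}, {"tx": 0, "ty": 0, "tz": 0, "ax": 0, "ay": 0, "az": 0, "grip": 0}, {"tx": 0, "ty": 0, "tz": 0, "ax": 0, "ay": 0, "az": 0, "grip": 0}]'

```text
t: 10.23
tcp_pos: [0.4855, 0.2572, 0.1938]
eef_rot: [1.613, 1.948, 0.268]
wrist_force: [1.0, -0.6, -3.5]
gripper_width: 0.0355
gripper_force: 30.0
```

Call:
carry_out --deltas '[{"tx": 0.0001, "ty": 0, "tz": 0.002, "ax": 0, "ay": 0, "az": 0, "grip": 0}, {"tx": 0.0001, "ty": 0, "tz": 0.002, "ax": 0, "ay": 0, "az": 0, "grip": 0}, {"tx": 0, "ty": 0, "tz": 0, "ax": 0, "ay": 0, "az": 0, "grip": 0}, {"tx": 0, "ty": 0, "tz": 0, "ax": 0, "ay": 0, "az": 0, "grip": 0}, {"tx": 0, "ty": 0, "tz": 0, "ax": 0, "ay": 0, "az": 0, "grip": 0}, {"tx": 0, "ty": 0, "tz": 0, "ax": 0, "ay": 0, "az": 0, "grip": 0}]'

```text
t: 10.73
tcp_pos: [0.4869, 0.2559, 0.1892]
eef_rot: [1.615, 1.949, 0.265]
wrist_force: [4.9, -1.6, -10.4]
gripper_width: 0.0357
gripper_force: 29.9
```

```bash
python3 m.py 7
```

```text
10.83 [0.4869 0.2561 0.1895] [  4.2  -0.5 -10.4] along n -10.8
offset at origin -1.62 -0.6 slope -0.0263 -0.0551
ball in tool [  2.    0.8 119.1] pocket short by 3.1 shift needed 2.14 -1.66
vs n 3.34
```

Call:
carry_out --deltas '[{"tx": 0.0001, "ty": 0, "tz": 0.002, "ax": 0, "ay": 0, "az": 0, "grip": 0}, {"tx": 0.0001, "ty": 0, "tz": 0.002, "ax": 0, "ay": 0, "az": 0, "grip": 0}, {"tx": 0.0001, "ty": 0, "tz": 0.002, "ax": 0, "ay": 0, "az": 0, "grip": 0}, {"tx": 0, "ty": 0, "tz": 0, "ax": 0, "ay": 0, "az": 0, "grip": 0}, {"tx": 0, "ty": 0, "tz": 0, "ax": 0, "ay": 0, "az": 0, "grip": 0}, {"tx": 0, "ty": 0, "tz": 0, "ax": 0, "ay": 0, "az": 0, "grip": 0}, {"tx": 0, "ty": 0, "tz": 0, "ax": 0, "ay": 0, "az": 0, "grip": 0}]'

```text
t: 11.42
tcp_pos: [0.4908, 0.2565, 0.1882]
eef_rot: [1.616, 1.946, 0.27]
wrist_force: [-7.6, 1.6, 1.6]
gripper_width: 0.0353
gripper_force: 30.2
```

```bash
python3 m.py 8
```

```text
11.52 [0.4908 0.2565 0.1882] [-7.4 -0.   2.5] along n 6.1
offset at origin -2.04 -0.81 slope -0.0301 -0.0354
ball in tool [  1.3  -2.2 116. ] pocket short by -0.0 shift needed 1.79 -3.32
vs n 2.38
```

Call:
carry_out --deltas '[{"tx": 0.0001, "ty": 0, "tz": 0.002, "ax": 0, "ay": 0, "az": 0, "grip": 0}, {"tx": 0.0001, "ty": 0, "tz": 0.002, "ax": 0, "ay": 0, "az": 0, "grip": 0}, {"tx": 0.0001, "ty": 0, "tz": 0.002, "ax": 0, "ay": 0, "az": 0, "grip": 0}, {"tx": 0.0001, "ty": 0, "tz": 0.002, "ax": 0, "ay": 0, "az": 0, "grip": 0}, {"tx": 0, "ty": 0, "tz": 0, "ax": 0, "ay": 0, "az": 0, "grip": 0}, {"tx": 0, "ty": 0, "tz": 0, "ax": 0, "ay": 0, "az": 0, "grip": 0}, {"tx": 0, "ty": 0, "tz": 0, "ax": 0, "ay": 0, "az": 0, "grip": 0}, {"tx": 0, "ty": 0, "tz": 0, "ax": 0, "ay": 0, "az": 0, "grip": 0}]'

```text
t: 12.18
tcp_pos: [0.495, 0.2554, 0.1822]
eef_rot: [1.617, 1.946, 0.271]
wrist_force: [-11.5, 2.1, 5.4]
gripper_width: 0.0357
gripper_force: 30.2
```

```bash
cat > p.py <<'E'
from h import *
s=status.read_state();R=Ro.from_rotvec(s['eef_rot']).as_matrix()
F=s['wrist_force']-np.array([.3,0,-4.4]);a=F@n
P0=np.array([.4908,.2565,.1882]);d=s['tcp_pos']-P0
print(round(s['t'],2),'axial N',a.round(1),'lat N (tool)',(R.T@(F-a*n)).round(1),'advance mm',(-d@n*1000).round(1),'lat dev tool mm',(R.T@(d-(d@n)*n)*1000).round(1),'grip',s['gripper_width'].round(4),s['gripper_force'].round(1),'q',s['joint_positions'].round(2),'mom',s['moment'].round(2),'tool-n deg',np.degrees(np.arccos(-R[:,2]@n)).round(1))
E
python3 p.py
```

```text
Traceback (most recent call last):
  File "p.py", line 5, in <module>
    print(round(s['t'],2),'axial N',a.round(1),'lat N (tool)',(R.T@(F-a*n)).round(1),'advance mm',(-d@n*1000).round(1),'lat dev tool mm',(R.T@(d-(d@n)*n)*1000).round(1),'grip',s['gripper_width'].round(4),s['gripper_force'].round(1),'q',s['joint_positions'].round(2),'mom',s['moment'].round(2),'tool-n deg',np.degrees(np.arccos(-R[:,2]@n)).round(1))
                                                                                                                                                                                ^^^^^^^^^^^^^^^^^^^^^^^^
AttributeError: 'float' object has no attribute 'round'
```

Call:
carry_out --deltas '[{"tx": 0.0001, "ty": 0, "tz": 0.002, "ax": 0, "ay": 0, "az": 0, "grip": 0}, {"tx": 0.0001, "ty": 0, "tz": 0.002, "ax": 0, "ay": 0, "az": 0, "grip": 0}, {"tx": 0, "ty": 0, "tz": 0.002, "ax": 0, "ay": 0, "az": 0, "grip": 0}, {"tx": 0, "ty": 0, "tz": 0, "ax": 0, "ay": 0, "az": 0, "grip": 0}, {"tx": 0, "ty": 0, "tz": 0, "ax": 0, "ay": 0, "az": 0, "grip": 0}, {"tx": 0, "ty": 0, "tz": 0, "ax": 0, "ay": 0, "az": 0, "grip": 0}]'

```text
t: 12.68
tcp_pos: [0.4982, 0.2544, 0.1774]
eef_rot: [1.617, 1.946, 0.27]
wrist_force: [-12.4, 0.8, 6.6]
gripper_width: 0.0355
gripper_force: 30.3
```

```bash
sed -i "s/s\['gripper_width'\].round(4),s\['gripper_force'\].round(1)/round(s['gripper_width'],4),round(s['gripper_force'],1)/" p.py; python3 p.py; python3 m.py 9
```

```text
12.68 axial N 16.1 lat N (tool) [-0.9 -4.8  0. ] advance mm 13.2 lat dev tool mm [ 0.2  0.2 -0. ] grip 0.0355 30.3 q [ 0.66 -0.26  2.15 -0.65  0.99  0.76] mom [ 0.02  2.19 -0.61] tool-n deg 2.0
12.78 [0.4982 0.2544 0.1774] [-13.3   1.3   6.6] along n 13.0
offset at origin -2.1 -0.61 slope -0.0309 -0.0178
ball in tool [  0.7  -2.4 102.7] pocket short by -13.3 shift needed 1.56 -2.47
vs n 1.35
```

Call:
carry_out --deltas '[{"tx": 0, "ty": -0.001, "tz": 0.0015, "ax": 0, "ay": 0, "az": 0, "grip": 0}, {"tx": 0, "ty": -0.0005, "tz": 0.0015, "ax": 0, "ay": 0, "az": 0, "grip": 0}, {"tx": 0, "ty": 0, "tz": 0, "ax": 0, "ay": 0, "az": 0, "grip": 0}, {"tx": 0, "ty": 0, "tz": 0, "ax": 0, "ay": 0, "az": 0, "grip": 0}, {"tx": 0, "ty": 0, "tz": 0, "ax": 0, "ay": 0, "az": 0, "grip": 0}, {"tx": 0, "ty": 0, "tz": 0, "ax": 0, "ay": 0, "az": 0, "grip": 0}]'

```text
t: 13.28
tcp_pos: [0.4992, 0.2538, 0.1751]
eef_rot: [1.616, 1.946, 0.273]
wrist_force: [-12.0, 2.3, 8.0]
gripper_width: 0.0353
gripper_force: 30.2
```

```bash
python3 p.py; python3 m.py 10
python3 - <<'E'
from h import *
cs=[]
for t in('s8','s10'):
    im=load(t);c=proj(im,B+n*.04).round().astype(int);k=30;x0,y0=c-k;print(x0,y0);cs.append(cv2.resize(im['color'][y0:y0+2*k,x0:x0+2*k],(400,400),interpolation=cv2.INTER_CUBIC))
cv2.imwrite('pics/v10.png',np.hstack(cs)[:,:,::-1])
E
```

```text
13.28 axial N 17.3 lat N (tool) [ 0.1 -3.5 -0. ] advance mm 15.8 lat dev tool mm [ 0.2 -0.3 -0. ] grip 0.0353 30.2 q [ 0.66 -0.26  2.15 -0.65  0.99  0.77] mom [ 0.03  1.89 -0.5 ] tool-n deg 2.0
13.38 [0.4991 0.2538 0.1751] [-12.4   2.1   6.5] along n 12.5
offset at origin -2.18 -0.31 slope 0.0004 -0.0189
ball in tool [  0.6  -2.  100.1] pocket short by -15.9 shift needed 2.77 -2.41
vs n 2.48
334 196
334 196
```

View pics/v10.png

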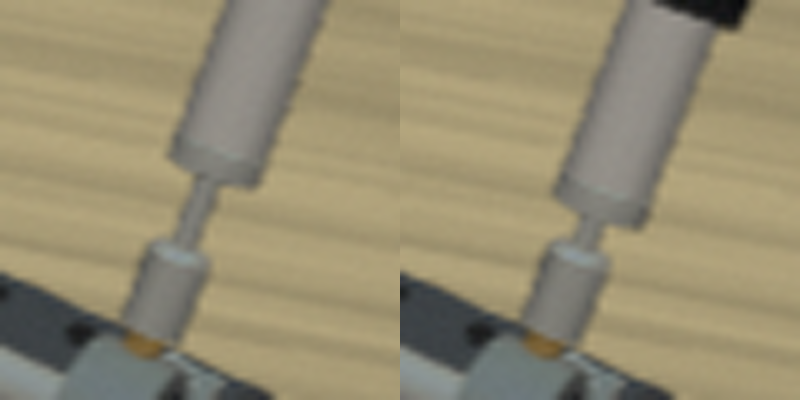

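Side by side, before and after: the coupler hasn't moved on the nipple, the ball is hidden inside it, and only the hexagon shows at (545,345). The barrel's front edge has dropped about 6.4 px, or roughly 16 mm. That agrees with the measured 15.8 mm advance and 17 N axial force, so I'm handing it in.

```bash
python3 -c "
from rig import workorder
print(workorder.close_job())"
```

```text
the job is handed in; nothing more can be done
None
```

The job is handed in, and the hand-in did not return a verdict: the gun is held pressed on the sprocket-end nipple, coupler snapped on within about 3 degrees of the nipple's axis, nozzle in about 16 of 18 mm at about 17 N.

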